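# Fit the keyed belt wheel to the pack-feed drive shaft

### The arm

A 7-joint arm with a two-finger parallel gripper is mounted at the origin on the work surface. World frame = base frame: x ahead of the robot, y to its left, z up, the work surface at z = 0. Lengths are in mm, angles in rad, forces in N, time in s.
With the tool pointing down it reaches from about 425 to 875 mm from the base axis. Payload 8.4 kg.
Tool frame: the origin (TCP) lies on the centre line of the jaws, within the pads' length; the fingertips stand 17 mm ahead of it and the grasp point (between the pads) lies 2 mm behind it (arm.tip_extent is the distance from the TCP to the fingertips, in mm); z points along the fingers, x is the direction in which the jaws open and shut, and the axes are right-handed (so a half turn about z gives the same grasp; the last joint's range is limited). The gripper opens to 85 mm and grips with 20 to 120 N. Pads are 22 mm wide; open, the fingers measure 114 mm over their backs; the gripper's body (76 mm by 85 mm) begins 54 mm behind the grasp point. The pads swing forward as they close: fully open they stand 13 mm farther back than shut.
Start: joints at [1.091, 0.333, 0.04, 1.465, -0.013, 1.343, -0.059], TCP at [241.557, -603.419, 248.308] pointing down, gripper open.
Joint ranges: [-2.58, 2.58], [-0.38, 2.09], [-1.3, 1.39], [0.25, 2.4], [-1.5, 4.64], [0.08, 2.09], [-2.65, 2.65]. Speed limits (rad/s): [2.22, 2.22, 2.79, 2.79, 3.14, 3.14, 3.14].

### API

Orientations are given as a unit quaternion [x, y, z, w].
In Python, from workcell import telemetry, viewer, arm gives the robot as it stands. The module is installed in compiled form; this text tells all that it offers.
- The arm moves only by the shell command python3 -m handwheel 'ROWS' [OPENING]. ROWS is JSON, a list of rows, each a list of 6 numbers: the shift along the world's x, y, z in mm, then the turn, a rotation vector about the world's x, y, z in degrees. A call has 1 to 5 rows; each row shifts and turns the pose as measured when the row begins; what a row does not reach is not made up. A row lasts 1/10 s, in which the tool goes at most 50 mm and 8.59 degrees, less where a joint would pass 70% of its speed; a pose out of reach is approached as far as the arm can. A call with a gripper value outside its range is refused whole. OPENING is the opening, from 0 (shut) to 1 (fully open), set as the call begins (- or left out, the last holds). The fingers move at their own pace and stop on an object; the grip force is fixed at half the most. Time passes only in rows, so rows that do not move let the fingers close. It gives the time, the measured TCP pose, the force and the opening at its end, in the units of the state.
- telemetry.get_obs(): the state, without advancing time (a new reading comes with each control period).
- viewer.grab_frame(name): name is "side" or "top" or "wrist"; returns a dict with "img" (400x640x3 uint8, red, green, blue), "z_map" (400x640 float32, mm along the optical axis (not along the pixel's ray), 0 where there is no reading), "intrinsics" (3x3 intrinsics, pixels), "pose" (4x4, takes a point from camera to world coordinates). Camera axes: x right, y down, z forward; pixel columns grow to the right and rows downward; lengths in mm; the calibration is good to about 2 mm. A picture is of the moment at which its call begins.
- arm.finish_job(): hands the job in, once; it reports no verdict.
The state is a dict: "clock": time; "qpos": joint angles; "qvel": joint speeds; "effort": joint torques, N m; "tool_pos": TCP position; "ee_rot": TCP orientation; "force": force on the tool from outside, world axes, zero at the start; "torque": the same for the moment, N m; "opening": finger opening in mm.
Only numpy, scipy, OpenCV 4.12 (cv2) and the standard library are available. Lean on these libraries where they do the work, as an engineer would, in place of code of your own. Each camera call takes 0.05 s, during which the arm holds its last target.

### The job

Fit the toothed belt wheel that has the keyway onto the upright shaft of the drive unit: pick it up by its square hub, turn it so that its keyway lines up with the key on the shaft, and lower it gently, without letting it drop, until it sits fully home and flat on the collar, then let go. Leave the other belt wheel (round hub, plain bore) and the battery pack where they are.

Things in the scene. Friction and masses are not known exactly. Their poses are not given: they have to be found in the camera images.
- wheel_center (a point): Centre (24 mm above its underside) of the loose aluminium belt wheel, 0.33 to 0.55 kg, lying flat, hub up. Toothed disc 100 mm across, 16 mm thick; on it a square hub 54 x 54 mm (sides along x and y), up to 48 mm. Bore 28 mm right through, with a keyway 16 mm wide towards its +x, out to 23 mm from the axis. A dark dot on the disc, 36 mm from the axis, marks +x. z is up.
- shaft_seat (a point): Centre of the top face of the round collar (68 mm across, about 70 mm above the bench) under the fixed upright steel shaft; the wheel's underside rests here. Shaft 24 mm thick, 42 mm tall above it, last 8 mm tapered; it does not turn. Key 10 mm wide towards this point's +x, out to 20 mm from the axis, 26 mm tall. A white dot on the collar marks +x, the key's side. z is up.
- drive: Grey drive unit fixed to the bench that carries the shaft at its centre: housing 130 x 120 mm, 60 mm high, on a foot 160 x 150 mm; dark motor reaching 135 mm from the axis to its -y side. Origin under the shaft, at bench height. Its yaw is not the key's. Nothing on it is higher than the shaft.
- idler_center (a point): Centre (24 mm above its underside) of the other loose belt wheel, same disc and height but with a round hub 50 mm in diameter and a plain round bore without keyway or dot. To be left alone.
- cellpack: A loose taped pack of twelve lilac battery cells with a nickel plate on top, 86 x 65 x 70 mm, 0.8 kg; origin at the centre of its underside. To be left alone.
Not all that is in view belongs to the job. Leave any orange or yellow look-alike of the part that bears idler_center alone.

How it is judged (in metres and radians):
At the end, for the whole second after the job is handed in: The keyed wheel is on the shaft with the key in its keyway (axes within 10 mm, keyway within 17 degrees of the key), flat to within 8 degrees and fully home: its centre 18 to 30 mm above the collar's face. The other wheel lies at its place, away from the shaft (horizontal distance between wheel_center and shaft_seat below 0.01 m and z of wheel_center in the frame of shaft_seat between 0.018 and 0.03 m and angle between wheel_center's own z axis and vertical below 0.15 rad and angle between the x axis of wheel_center and the x axis of shaft_seat, either way round below 0.3 rad and horizontal distance between idler_center and shaft_seat above 0.1 m); the robot touches nothing.
It fails at once if the other belt wheel is moved more than 40 mm (distance of idler_center from where it was at the start of the episode above 0.04 m).
It fails at once if the battery pack is moved more than 40 mm (distance of cellpack from where it was at the start of the episode above 0.04 m).
It fails at once if the wheel is dropped onto the shaft: faster than 0.6 m/s within 30 mm of the shaft's axis (linear speed of wheel above 0.6 m/s and horizontal distance between wheel_center and shaft_seat below 0.03 m).
It also fails if it takes over 42 s, if anything falls off the work surface, if the arm or the gripper's body presses on something with over 40 N, if the wrist force passes 120 N, or if a joint passes its speed limit or range.

## Working session

There is one attempt and no reset: what is moved stays moved. The work goes in short steps, Python scripts to look and compute and a shell command to move; the robot and the scene stay as the last step left them, time stands still between calls to the robot, and variables do not carry over. Pictures are saved under pics/ and viewed, and the job is handed in when it is done.

```bash
mkdir -p pics; cat > h.py <<'E'
import numpy as np, cv2
from workcell import telemetry, viewer, arm
def grab(n,tag):
    f=viewer.grab_frame(n); cv2.imwrite(f'pics/{tag}.png',f['img'][:,:,::-1])
    np.savez(f'pics/{tag}.npz',**{k:np.asarray(v) for k,v in f.items()}); return f
def load(tag): return dict(np.load(f'pics/{tag}.npz'))
def xyz(f):
    K=f['intrinsics'];T=f['pose'];z=f['z_map'].astype(float);h,w=z.shape
    u,v=np.meshgrid(np.arange(w),np.arange(h))
    p=np.stack([(u-K[0,2])/K[0,0]*z,(v-K[1,2])/K[1,1]*z,z],-1)
    return p@T[:3,:3].T+T[:3,3]
def ray(f,uv,h):
    K=f['intrinsics'];T=f['pose']
    d=T[:3,:3]@np.array([(uv[0]-K[0,2])/K[0,0],(uv[1]-K[1,2])/K[1,1],1.]);o=T[:3,3]
    return o+d*(h-o[2])/d[2]
E
python3 - <<'E'
from h import *
o=telemetry.get_obs();print(o)
for n in ['top','side','wrist']:
    f=grab(n,n+'0');print(n,f['intrinsics'].round(1).tolist(),f['pose'].round(3).tolist())
E
```

```text
{'clock': 0.0, 'qpos': array([ 1.09081782,  0.33388162,  0.03984744,  1.46624525, -0.01340356,
        1.34326176, -0.05849283]), 'qvel': array([-0.00072634,  0.00069024, -0.00036166,  0.00055785,  0.00019175,
        0.00164784, -0.00015222]), 'effort': array([-3.40481611e-04, -6.58565283e+01,  1.36489749e+00, -4.05565667e+01,
        1.66864134e-02,  1.26852465e-02,  2.56922863e-05]), 'tool_pos': array([ 241.41061592, -603.07170006,  247.4525186 ]), 'ee_rot': array([ 8.28147294e-01, -5.60510012e-01, -6.58160136e-04, -3.90236315e-04]), 'force': array([ 0.39429992, -0.68978851,  0.51502366]), 'torque': array([-0.00722989,  0.00633712, -0.01289215]), 'opening': 85.27220879423994}
top [[467.6, 0.0, 326.1], [0.0, 467.6, 203.5], [0.0, 0.0, 1.0]] [[0.003, -0.99, 0.144, 326.669], [-1.0, -0.006, -0.019, 105.095], [0.02, -0.144, -0.989, 1175.573], [0.0, 0.0, 0.0, 1.0]]
side [[513.9, 0.0, 320.2], [0.0, 513.9, 199.9], [0.0, 0.0, 1.0]] [[-0.987, -0.1, 0.127, 374.037], [-0.161, 0.538, -0.827, 978.114], [0.014, -0.837, -0.547, 670.198], [0.0, 0.0, 0.0, 1.0]]
wrist [[356.8, 0.0, 315.1], [0.0, 356.8, 199.4], [0.0, 0.0, 1.0]] [[0.37, -0.892, -0.259, 308.108], [-0.929, -0.356, -0.102, -576.15], [-0.001, 0.278, -0.961, 373.038], [0.0, 0.0, 0.0, 1.0]]
```

View pics/top0.png

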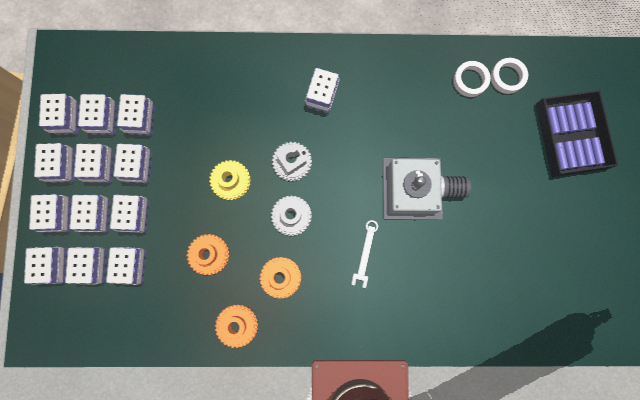

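View pics/side0.png

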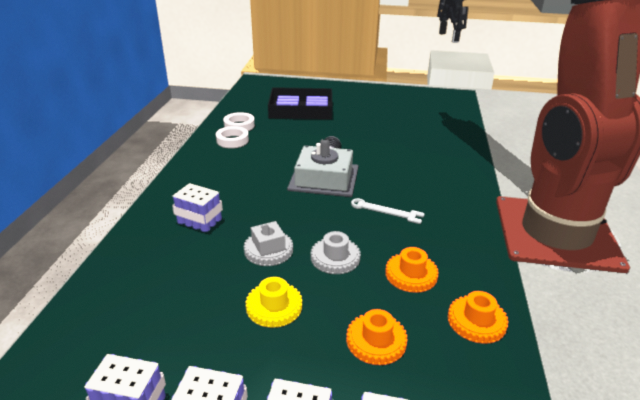

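The top view shows the grey wheel with the square hub and keyway at about (292,161). The grey round-hub one at (291,215) is the idler. The yellow (230,180) and orange ones (208,255), (280,278), (237,326) are look-alikes. The drive shaft is at (418,182). I'll enlarge crops to confirm.

```bash
python3 - <<'E'
from h import *
f=load('top0');im=f['img'][:,:,::-1]
a=cv2.resize(im[133:193,262:322],(400,400),interpolation=cv2.INTER_CUBIC)
b=cv2.resize(im[152:212,388:448],(400,400),interpolation=cv2.INTER_CUBIC)
cv2.imwrite('pics/crop0.png',np.hstack([a,b]))
P=xyz(f)
g=f['img'].astype(int)
# disc/hub tops via depth near wheel
for n,(u0,v0,r,lo,hi) in {'hub':(292,158,22,40,56),'disc':(292,161,26,10,24),'idlerhub':(291,215,22,40,56),'collar':(418,182,20,65,80),'shafttop':(418,180,14,100,125)}.items():
    p=P[v0-r:v0+r,u0-r:u0+r].reshape(-1,3);m=(p[:,2]>lo)&(p[:,2]<hi);p=p[m]
    print(n,m.sum(),p.mean(0).round(1),((p.min(0)+p.max(0))/2).round(1),p.min(0).round(1),p.max(0).round(1),np.median(p[:,2]))
E
```

```text
hub 379 [604.  170.6  47.9] [605.1 169.   46.6] [568.4 133.1  40. ] [641.7 204.9  53.2] 47.99048594449641
disc 613 [599.5 168.6  15.8] [604.9 169.6  17. ] [555.5 121.1  10.1] [654.2 218.   23.9] 15.783075384358654
idlerhub 233 [465.4 169.4  48.4] [465.5 169.4  48. ] [441.9 146.1  41.3] [489.1 192.7  54.6] 48.30687668544306
collar 498 [ 536.1 -135.9   70.4] [ 547.3 -140.    72.3] [ 502.8 -184.6   65. ] [591.8 -95.4  79.6] 70.4348403737772
shafttop 58 [ 536.6 -135.7  106.9] [ 539.5 -136.8  107.5] [ 526.9 -147.6  100.7] [ 552.  -126.   114.4] 107.25498104629264
```

View pics/crop0.png

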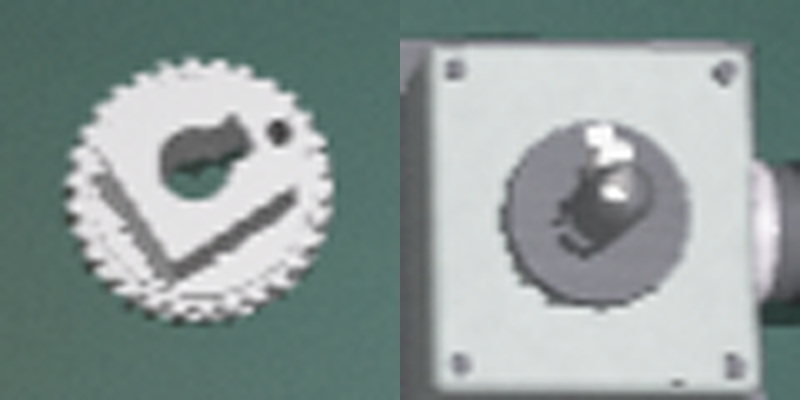

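Confirmed: the wheel at (292,161) has a square hub, keyway and dark dot (the dot is up and to the right). On the shaft, a white dot appears at about (418,172). I'll measure yaws from the pixels and check with the side view.

```bash
python3 - <<'E'
from h import *
from scipy.spatial.transform import Rotation as R
f=load('top0')
# wheel dot: dark blob on disc
def blob(f,box,cond,h):
    u0,v0,u1,v1=box;c=f['img'][v0:v1,u0:u1].astype(int);m=cond(c).astype(np.uint8)
    n,l,s,ce=cv2.connectedComponentsWithStats(m)
    for i in range(1,n):
        if s[i,4]>2:print(s[i,4],(ce[i]+[u0,v0]).round(1),ray(f,ce[i]+[u0,v0],h).round(1))
print('dot');blob(f,(299,146,312,158),lambda c:c.max(2)<110,16)
print('white');blob(f,(400,165,437,202),lambda c:c.min(2)>225,70)
print('bore ring');blob(f,(280,145,304,168),lambda c:c.max(2)<150,48)
# hub square: points height 46..50
P=xyz(f);p=P[133:193,262:322].reshape(-1,3);p=p[(abs(p[:,2]-48)<2)]
p=p[np.hypot(*(p[:,:2]-[604,170]).T)<42]
r=cv2.minAreaRect(p[:,:2].astype(np.float32));print('hub',r)
o=telemetry.get_obs();M=R.from_quat(o['ee_rot']).as_matrix();print('toolx yaw',np.degrees(np.arctan2(M[1,0],M[0,0])))
s=load('side0');im=s['img'][:,:,::-1]
cv2.imwrite('pics/crop1.png',cv2.resize(im[130:180,290:360],(700,500),interpolation=cv2.INTER_CUBIC))
E
```

```text
dot
7 [303.1 152.4] [626.2 141.3  16. ]
white
22 [418.8 173.1] [ 563.1 -140.9   70. ]
5 [419.8 180.6] [ 544.7 -142.9   70. ]
bore ring
116 [292.1 156.2] [608.  167.5  48. ]
6 [302.7 152.5] [617.7 141.4  48. ]
15 [281.1 165.1] [585.3 194.1  48. ]
21 [300.3 165.3] [585.3 146.8  48. ]
hub ((605.621337890625, 169.75674438476562), (54.46943664550781, 53.801231384277344), 33.856510162353516)
toolx yaw -68.18053937591407
```

View pics/crop1.png

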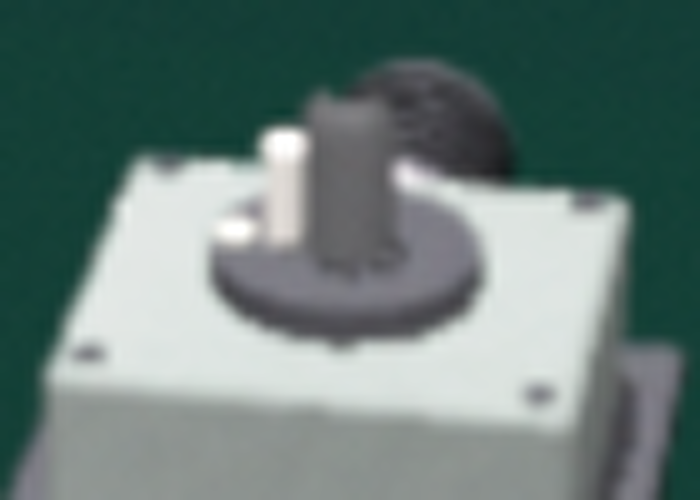

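```bash
python3 -m handwheel '[[25,42,0,0,0,0],[25,42,0,0,0,0],[25,42,0,0,0,0],[25,42,0,0,0,0],[25,42,0,0,0,0]]'; python3 -m handwheel '[[25,42,0,0,0,0],[25,42,0,0,0,0],[25,42,0,0,0,0],[25,42,0,0,0,0],[0,0,0,0,0,0]]'; python3 -c "
from h import *
grab('wrist','w1')"
```

```text
clock: 0.65
tool_pos: [361.9, -391.7, 244.6]
ee_rot: [0.824, -0.566, -0.003, 0.001]
force: [1.8, -0.3, 0.3]
opening: 85.6
clock: 1.15
tool_pos: [465.6, -211.8, 244.7]
ee_rot: [0.827, -0.562, -0.002, 0.0]
force: [0.5, -0.5, -0.3]
opening: 85.5
```

View pics/w1.png

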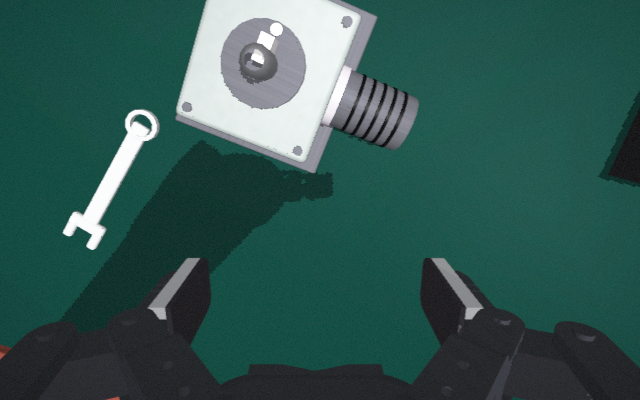

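The wrist view shows the collar at about (262,63), the white dot at (276,30), and the key pointing from the shaft towards the dot. Now the numbers.

```bash
python3 - <<'E'
from h import *
f=load('w1');P=xyz(f);g=f['img'].astype(int)
box=P[5:125,200:320];c=g[5:125,200:320]
m=((abs(box[...,2]-70)<3)&(c.max(2)<160)) 
p=box[m];print('z',np.median(p[:,2]),len(p))
n,l,s,ce=cv2.connectedComponentsWithStats(m.astype(np.uint8));i=1+s[1:,4].argmax()
pts=box[l==i];(q,r)=cv2.minEnclosingCircle(pts[:,:2].astype(np.float32));print('collar circ',q,r)
cm=(c.max(2)<170).astype(np.uint8)
cs,_=cv2.findContours((l==i).astype(np.uint8),cv2.RETR_EXTERNAL,cv2.CHAIN_APPROX_NONE);k=max(cs,key=len);e=cv2.fitEllipse(cv2.convexHull(k));print('ell',e,ray(f,np.add(e[0],[200,5]),70.4))
wm=(c.min(2)>240).astype(np.uint8)
n,l,s,ce=cv2.connectedComponentsWithStats(wm)
for i in range(1,n):
  if s[i,4]>8: 
    uv=ce[i]+[200,5];pp=box[l==i];print(s[i,4],uv.round(1),np.median(pp,0).round(1),ray(f,uv,70.4).round(1))
# key top z~96
for z in (96,112):
  k=box[abs(box[...,2]-z)<3];print(z,len(k),k.mean(0),cv2.minAreaRect(k[:,:2].astype(np.float32)))
im=g[0:130,190:340,::-1].astype(np.uint8);cv2.imwrite('pics/crop2.png',cv2.resize(im,(692,600),interpolation=cv2.INTER_CUBIC))
E
```

```text
z 69.91652332399713 3281
collar circ (538.9584350585938, -137.29254150390625) 33.93128967285156
ell ((62.852256774902344, 58.128013610839844), (84.05685424804688, 90.82867431640625), 162.70156860351562) [ 539.75938106 -137.0778036    70.4       ]
121 [275.8  28.9] [ 566.6 -138.3   70.3] [ 566.7 -138.3   70.4]
189 [265.6  39.5] [ 554.7 -138.1   96. ] [ 556.7 -133.5   70.4]
73 [257.2  58.1] [ 540.8 -136.3   95.9] [ 541.6 -131.8   70.4]
96 341 [ 548.76295727 -138.47498327   95.9496963 ] ((544.0671997070312, -139.56475830078125), (31.950992584228516, 15.835097312927246), 19.537572860717773)
112 198 [ 538.83092819 -138.65850232  110.43927937] ((538.8626098632812, -137.49130249023438), (17.188703536987305, 17.978477478027344), 86.40266418457031)
```

View pics/crop2.png

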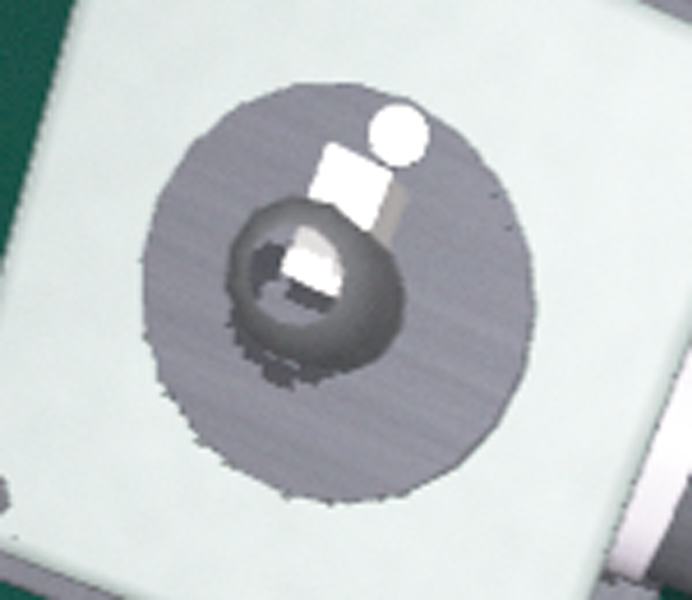

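Shaft axis is at about (539,-137.3), collar z 70, key yaw about -2.5° (dot and key agree). The wheel is at (605.6,169.7) with its yaw about -56° (hub edges; dot gives -54°). Its sizes and heights match the description. I'll grip at tool yaw -56° and later turn by about +53.5°.

```bash
python3 -m handwheel '[[14,38,0,0,0,1],[15,42,0,0,0,1],[15,42,0,0,0,1],[15,42,0,0,0,1],[15,42,0,0,0,2]]'; python3 -m handwheel '[[15,42,0,0,0,2],[10,40,0,0,0,2],[10,40,-20,0,0,2],[0,0,0,0,0,0]]'; python3 - <<'E'
from h import *
from scipy.spatial.transform import Rotation as R
o=telemetry.get_obs();M=R.from_quat(o['ee_rot']).as_matrix();print(o['tool_pos'],'yaw',np.degrees(np.arctan2(M[1,0],M[0,0])),M[:,2])
grab('wrist','w2')
E
```

```text
clock: 1.7
tool_pos: [536.0, -15.3, 243.7]
ee_rot: [0.85, -0.527, -0.002, 0.004]
force: [1.3, -0.6, -0.1]
opening: 85.4
clock: 2.1
tool_pos: [572.8, 112.3, 222.5]
ee_rot: [0.878, -0.479, -0.002, 0.003]
force: [-0.7, -0.4, -0.4]
opening: 85.5
[572.78315095 112.28997601 222.53153086] yaw -57.23266859849424 [-0.00665468 -0.00339653 -0.99997209]
```

View pics/w2.png

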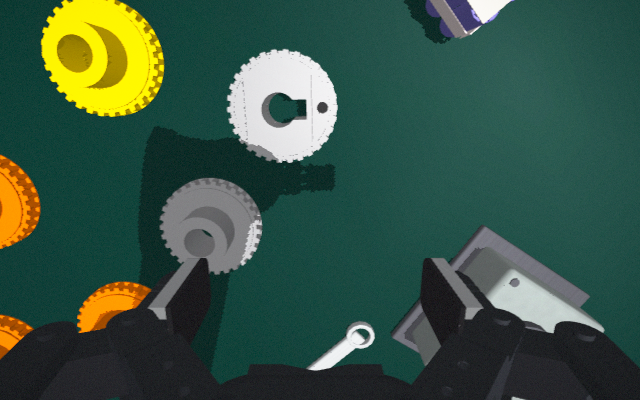

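The keyed wheel is at about (283,106) in the wrist view, with its dot at (322,107) to the right. I'll measure it from here.

```bash
python3 - <<'E'
from h import *
f=load('w2');P=xyz(f);g=f['img'].astype(int)
B=P[40:175,215:350];c=g[40:175,215:350]
p=B[abs(B[...,2]-48)<1.5];r=cv2.minAreaRect(p[:,:2].astype(np.float32));print('hub',r,np.median(p[:,2]))
q=B[(abs(B[...,2]-16)<3)];print('disc',cv2.minEnclosingCircle(q[:,:2].astype(np.float32)),np.median(q[:,2]))
m=(c.max(2)<90)&(abs(B[...,2]-16)<2.5)
n,l,s,ce=cv2.connectedComponentsWithStats(m.astype(np.uint8))
for i in range(1,n):
  if s[i,4]>15: print(s[i,4],ce[i]+[215,40],ray(f,ce[i]+[215,40],16))
E
```

```text
hub ((606.8062133789062, 170.21078491210938), (54.12720489501953, 53.993263244628906), 34.18233108520508) 47.929848813983426
disc ((606.7955322265625, 170.2075958251953), 50.04290008544922) 15.393771002552
78 [321.94871795 107.20512821] [627.10361035 140.35341668  16.        ]
```

```bash
python3 -m handwheel '[[17,29,-30,0,0,1],[17,29,-40,0,0,0.4],[0,0,0,0,0,0],[0,0,0,0,0,0]]' ; python3 - <<'E'
from h import *
from scipy.spatial.transform import Rotation as R
o=telemetry.get_obs();M=R.from_quat(o['ee_rot']).as_matrix();print(o['tool_pos'],'yaw',np.degrees(np.arctan2(M[1,0],M[0,0])),M[:,2])
E
```

```text
clock: 2.55
tool_pos: [611.5, 159.0, 151.8]
ee_rot: [0.88, -0.475, 0.001, 0.005]
force: [0.4, 0.4, 0.2]
opening: 85.7
[611.48015465 158.97206299 151.83583775] yaw -56.66343860175399 [-0.00317729 -0.01030466 -0.99994186]
```

```bash
cat > st.py <<'E'
from h import *
from scipy.spatial.transform import Rotation as R
o=telemetry.get_obs();M=R.from_quat(o['ee_rot']).as_matrix()
print(round(float(o['clock']),2),'pos',o['tool_pos'].round(2),'yaw',np.degrees(np.arctan2(M[1,0],M[0,0])).round(2),'tilt',M[:2,2].round(4),'F',np.round(o['force'],1),'T',np.round(o['torque'],2),'op',round(float(o['opening']),1))
E
python3 -m handwheel '[[-4,10,-25,0.6,-0.2,0.9],[0,1,-25,0,0,0],[0,0,0,0,0,0],[0,0,0,0,0,0]]' ; python3 st.py
```

```text
clock: 2.95
tool_pos: [610.7, 161.5, 106.1]
ee_rot: [0.882, -0.472, 0.004, -0.0]
force: [-0.3, -0.5, -0.3]
opening: 85.3
2.95 pos [610.71 161.48 106.14] yaw -56.32 tilt [ 0.0072 -0.0031] F [-0.3 -0.5 -0.3] T [ 0.01  0.   -0.  ] op 85.3
```

```bash
python3 -c "
from h import *
print(telemetry.get_obs()['qpos'].round(3))"; python3 -m handwheel '[[-4,8,0,0.1,0.4,0.4],[0,0,0,0,0,0],[0,0,0,0,0,0]]' ; python3 st.py; python3 -c "
from h import *
print(telemetry.get_obs()['qpos'].round(3))"
```

```text
[ 0.095  0.459 -0.547  1.653  0.268  1.098 -1.511]
clock: 3.25
tool_pos: [608.6, 168.4, 111.0]
ee_rot: [0.883, -0.47, 0.003, -0.001]
force: [-0.3, -1.2, 0.4]
opening: 85.3
3.25 pos [608.63 168.38 110.96] yaw -56.07 tilt [ 0.0054 -0.0012] F [-0.3 -1.2  0.4] T [-0.    0.04 -0.01] op 85.3
[ 0.089  0.455 -0.552  1.648  0.264  1.108 -1.514]
```

```bash
python3 -m handwheel '[[-2,2,-25,0,0.3,0.3],[0,0,-18,0,0,0],[0,0,0,0,0,0],[0,0,0,0,0,0]]' ; python3 st.py
```

```text
clock: 3.65
tool_pos: [608.7, 171.3, 71.0]
ee_rot: [0.884, -0.467, 0.003, -0.001]
force: [0.1, 0.6, 0.7]
opening: 85.7
3.65 pos [608.7  171.35  71.02] yaw -55.74 tilt [0.0059 0.    ] F [0.1 0.6 0.7] T [ 0.02 -0.   -0.01] op 85.7
```

```bash
python3 -m handwheel '[[-2,-1,-15,0,0.3,0],[0,0,-12,0,0,0],[0,0,0,0,0,0],[0,0,0,0,0,0]]' ; python3 st.py; python3 -c "
from h import *
grab('wrist','w3');grab('side','s3')
im=load('s3')['img'][:,:,::-1];cv2.imwrite('pics/s3c.png',cv2.resize(im[170:290,210:370],(800,600)))"
```

```text
clock: 4.05
tool_pos: [607.6, 170.4, 43.9]
ee_rot: [0.884, -0.468, 0.001, -0.001]
force: [0.2, 0.1, 0.5]
opening: 85.3
4.05 pos [607.57 170.44  43.89] yaw -55.76 tilt [0.0027 0.0005] F [0.2 0.1 0.5] T [-0.    0.02  0.06] op 85.3
```

View pics/s3c.png

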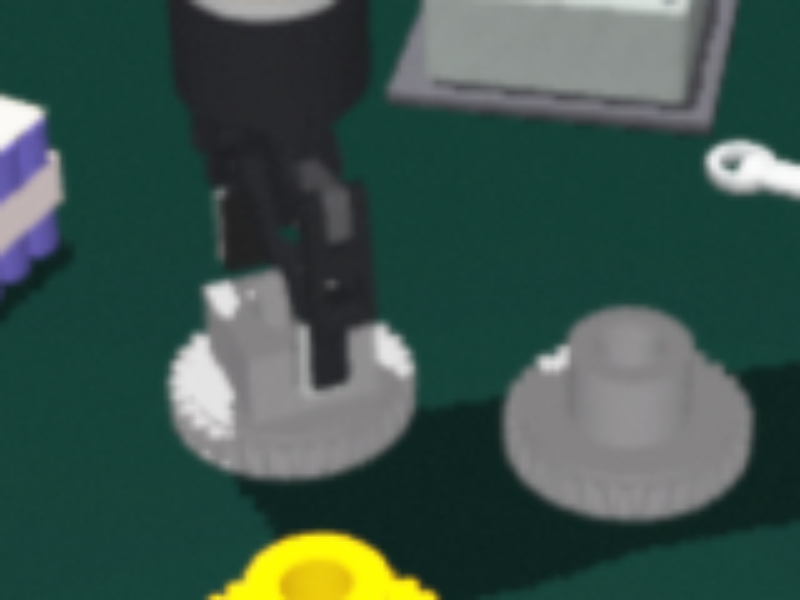

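View pics/w3.png

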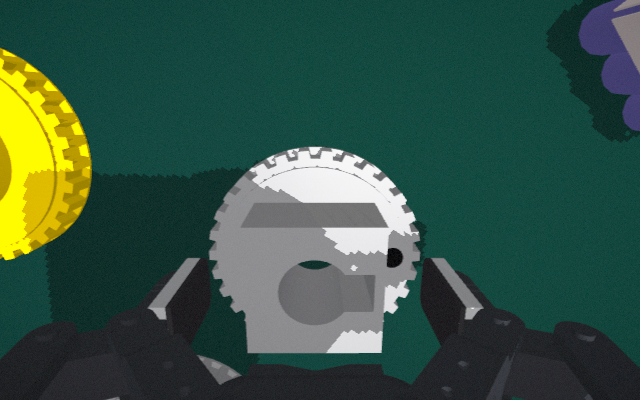

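The square hub spans columns 247–383 and sits centred between the open fingers. Battery pack and idler are clear. I'll lower a bit and close.

```bash
python3 -m handwheel '[[-1,0,-6,0,0,0],[0,0,0,0,0,0]]'; python3 -m handwheel '[[0,0,0,0,0,0],[0,0,0,0,0,0],[0,0,0,0,0,0],[0,0,0,0,0,0],[0,0,0,0,0,0]]' 0 ; python3 st.py
```

```text
clock: 4.35
tool_pos: [606.9, 170.6, 38.2]
ee_rot: [0.884, -0.468, 0.001, -0.001]
force: [0.2, 0.9, 0.5]
opening: 85.6
clock: 4.85
tool_pos: [607.3, 170.6, 38.8]
ee_rot: [0.884, -0.468, 0.002, -0.001]
force: [-0.1, -0.1, -1.2]
opening: 52.9
4.85 pos [607.3  170.63  38.85] yaw -55.77 tilt [0.0047 0.0009] F [-0.1 -0.1 -1.2] T [ 0.02  0.03 -0.02] op 52.9
```

```bash
python3 -m handwheel '[[0,0,8,0,0.2,0],[0,0,20,0,0,0],[0,0,40,0,0,0],[0,0,40,0,0,0],[0,0,20,0,0,0]]'; python3 st.py;python3 -m handwheel '[[-6,-25,10,0,0,4],[-10,-40,20,0,0,7],[-10,-40,0,0,0,7],[-10,-40,0,0,0,7],[-10,-40,0,0,0,7]]';python3 -m handwheel '[[-10,-40,0,0,0,7],[-8,-30,0,0,0,7],[-4,-18,0,0,0,7],[0,0,0,0,0,0],[0,0,0,0,0,0]]'; python3 st.py
python3 -c "
from h import *
grab('wrist','w4');grab('side','s4')"
```

```text
clock: 5.35
tool_pos: [601.6, 168.8, 165.8]
ee_rot: [0.884, -0.467, -0.005, 0.004]
force: [-0.4, -0.3, -4.9]
opening: 52.9
5.35 pos [601.6  168.83 165.8 ] yaw -55.71 tilt [-0.0132 -0.002 ] F [-0.4 -0.3 -4.9] T [-0.02 -0.07 -0.03] op 52.9
clock: 5.85
tool_pos: [553.3, -12.0, 202.4]
ee_rot: [0.982, -0.189, -0.004, 0.002]
force: [1.0, -0.3, -4.7]
opening: 52.6
clock: 6.35
tool_pos: [525.5, -111.1, 202.6]
ee_rot: [1.0, -0.003, -0.006, 0.004]
force: [-0.4, 0.9, -4.6]
opening: 52.8
6.35 pos [ 525.45 -111.13  202.59] yaw -0.33 tilt [-0.0116 -0.0089] F [-0.4  0.9 -4.6] T [ 0.07 -0.02 -0.02] op 52.8
```

View pics/w4.png

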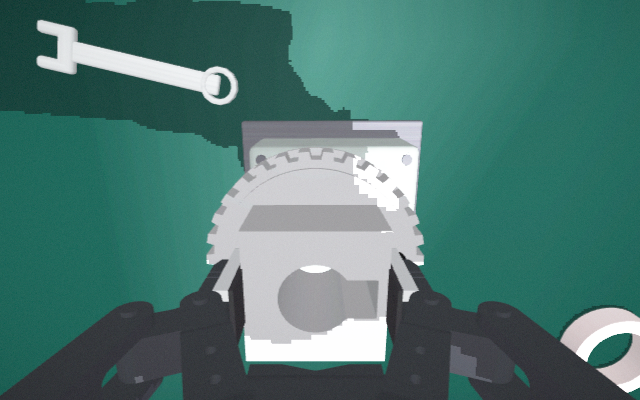

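View pics/s4.png

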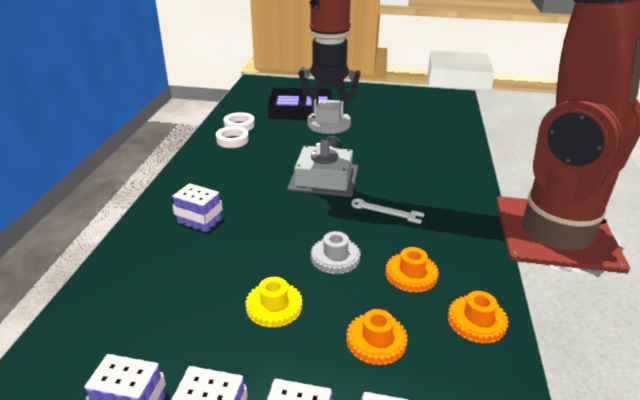

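The wheel is held level, keyway to the right (+x), bore at about (316,298). In the side view the idler (336,250) and the pack (197,207) are unmoved. Now I'll measure the wheel's position in the hand.

```bash
python3 - <<'E'
from h import *
f=load('w4');P=xyz(f);g=f['img'].astype(int)
B=P[140:370,200:430];c=g[140:370,200:430]
z=B[...,2]; hist,e=np.histogram(z[z>0],bins=np.arange(150,230,2));print([(int(a),int(b)) for a,b in zip(e,hist) if b>300])
top=np.median(z[200:215,60:170]);print('hub top z',top)
m=abs(z-top)<2.5
n,l,s,ce=cv2.connectedComponentsWithStats(m.astype(np.uint8));i=1+s[1:,4].argmax();p=B[l==i]
r=cv2.minAreaRect(p[:,:2].astype(np.float32));print('hub',r,p.min(0),p.max(0))
d=B[abs(z-(top-32))<2.5];print(len(d),cv2.minEnclosingCircle(d[:,:2].astype(np.float32)))
# bore: hole contour
cs,h=cv2.findContours((l==i).astype(np.uint8),cv2.RETR_CCOMP,cv2.CHAIN_APPROX_NONE)
for k,q in zip(cs,h[0]):
  if len(k)>60:
    w=np.array([ray(f,x[0]+[200,140],top)[:2] for x in k]);print('cont',q[3],w.min(0),w.max(0))
    if q[3]>=0:
      # keyway end (max x) & round part
      rd=w[w[:,0]<w[:,0].min()+16]; 
      A=np.c_[2*rd,np.ones(len(rd))];x=np.linalg.lstsq(A,(rd**2).sum(1),rcond=None)[0];print('bore c',x[:2],np.sqrt(x[2]+x[:2]@x[:2]))
print(np.round(telemetry.get_obs()['tool_pos'],2))
E
```

```text
[(164, 549), (172, 307), (174, 413), (176, 3247), (178, 5400), (180, 1387), (182, 329), (184, 396), (186, 391), (188, 411), (190, 407), (192, 478), (194, 486), (196, 559), (198, 601), (200, 622), (202, 680), (204, 719), (206, 743), (208, 809), (210, 9581), (212, 5206), (214, 306), (216, 330), (218, 312), (224, 391), (226, 620)]
hub top z 212.0301427367509
hub ((526.6199340820312, -112.06327819824219), (55.63707733154297, 66.73967742919922), 89.47280883789062) [ 493.36276916 -140.03291979  209.53303323] [560.1020392  -84.09360608 214.52298112]
7762 ((525.9435424804688, -111.46329498291016), 49.71461868286133)
cont -1 [ 493.40371437 -138.61727811] [560.30387003 -83.37914172]
cont 0 [ 512.53134504 -124.81396334] [549.80489491 -97.58427835]
bore c [ 526.16916335 -110.81064851] 13.2699083845184
[ 525.77 -110.52  202.55]
```

```bash
python3 -m handwheel '[[7,-13,-10,0.5,-0.6,-1],[6,-13,-15,0,0,-1],[0,0,0,0,0,0],[0,0,0,0,0,0]]'; python3 st.py
```

```text
clock: 6.85
tool_pos: [540.4, -135.1, 175.0]
ee_rot: [1.0, -0.02, -0.001, -0.001]
force: [-0.1, -0.9, -4.5]
opening: 53.3
6.85 pos [ 540.37 -135.09  174.97] yaw -2.29 tilt [-0.0011  0.0015] F [-0.1 -0.9 -4.5] T [ 0.02 -0.01 -0.02] op 53.3
```

```bash
python3 -m handwheel '[[-1.5,-2,-10,0,0,0],[0,0,0,0,0,0],[0,0,0,0,0,0]]'; python3 st.py; python3 -c "
from h import *
f=grab('side','s5');g=f['img'][:,:,::-1];cv2.imwrite('pics/s5c.png',cv2.resize(g[90:190,270:380],(660,600),interpolation=cv2.INTER_CUBIC))"
```

```text
clock: 7.15
tool_pos: [538.7, -136.2, 163.6]
ee_rot: [1.0, -0.019, -0.001, -0.001]
force: [0.8, -0.4, -3.3]
opening: 52.8
7.15 pos [ 538.67 -136.24  163.59] yaw -2.23 tilt [-0.0021  0.0023] F [ 0.8 -0.4 -3.3] T [-0.   -0.03 -0.  ] op 52.8
```

View pics/s5c.png

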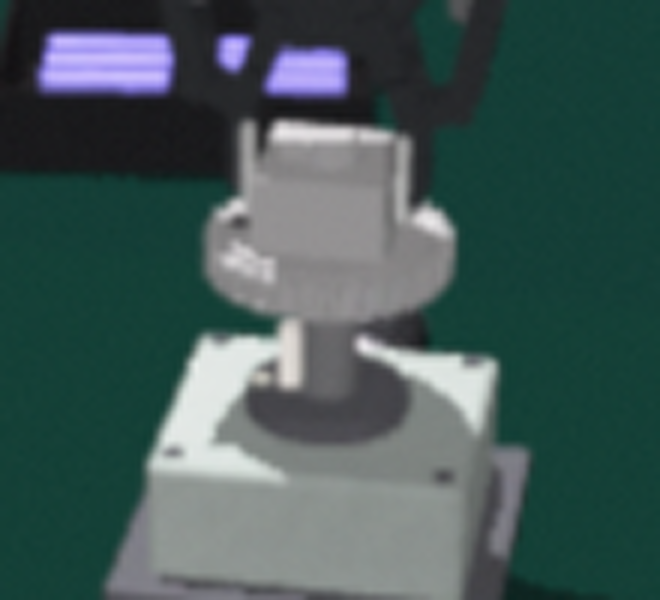

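The side view shows the wheel above the shaft, centred, with the dark dot on the same side as the key (crop left). I'll lower gently.

```bash
python3 -m handwheel '[[0,-0.7,-6,0.1,-0.1,-0.2],[0,0,-4,0,0,0],[0,0,-3,0,0,0],[0,0,0,0,0,0]]'; python3 st.py
```

```text
clock: 7.6
tool_pos: [538.7, -136.8, 150.0]
ee_rot: [1.0, -0.021, 0.0, -0.002]
force: [0.2, -0.6, -5.4]
opening: 52.7
7.6 pos [ 538.65 -136.75  149.96] yaw -2.42 tilt [0.0004 0.0037] F [ 0.2 -0.6 -5.4] T [-0.06  0.02  0.02] op 52.7
```

```bash
python3 -m handwheel '[[0,0,-3,-0.2,0,0],[0,0,-4,0,0,0],[0,0,0,0,0,0]]'; python3 st.py;  python3 -m handwheel '[[0,0,-3,0,0,0],[0,0,-3,0,0,0],[0,0,0,0,0,0]]'; python3 st.py
```

```text
clock: 7.9
tool_pos: [538.7, -136.7, 142.5]
ee_rot: [1.0, -0.021, 0.0, 0.0]
force: [-0.3, 0.0, -5.0]
opening: 52.8
7.9 pos [ 538.72 -136.68  142.45] yaw -2.42 tilt [ 0.0005 -0.0001] F [-0.3  0.  -5. ] T [0.07 0.02 0.06] op 52.8
clock: 8.2
tool_pos: [538.8, -136.7, 136.0]
ee_rot: [1.0, -0.021, 0.0, 0.0]
force: [1.1, -0.0, -5.6]
opening: 52.9
8.2 pos [ 538.8  -136.71  135.96] yaw -2.42 tilt [ 0.0007 -0.0001] F [ 1.1 -0.  -5.6] T [ 0.02  0.   -0.03] op 52.9
```

Past the taper (underside at about 97.5) with no contact force. The key top is at 96, so that comes next.

```bash
python3 -m handwheel '[[0,0,-3,0,0,0],[0,0,-3,0,0,0],[0,0,0,0,0,0]]'; python3 st.py;  python3 -m handwheel '[[0,0,-4,0,0,0],[0,0,-4,0,0,0],[0,0,0,0,0,0]]'; python3 st.py
```

```text
clock: 8.5
tool_pos: [538.8, -136.8, 129.5]
ee_rot: [1.0, -0.021, 0.0, 0.0]
force: [0.1, -0.4, -5.3]
opening: 53.0
8.5 pos [ 538.84 -136.75  129.47] yaw -2.42 tilt [ 0.0008 -0.0002] F [ 0.1 -0.4 -5.3] T [ 0.02  0.01 -0.02] op 53.0
clock: 8.8
tool_pos: [538.8, -136.8, 120.7]
ee_rot: [1.0, -0.021, 0.0, 0.0]
force: [-0.2, 1.1, -4.9]
opening: 53.1
8.8 pos [ 538.84 -136.8   120.74] yaw -2.43 tilt [ 0.0008 -0.0002] F [-0.2  1.1 -4.9] T [-0.02  0.   -0.  ] op 53.1
```

The key is in the keyway with no side load. Continuing to the collar (expected TCP about 108.5).

```bash
python3 -m handwheel '[[0,0,-4,0,0,0],[0,0,-4,0,0,0],[0,0,0,0,0,0]]'; python3 st.py;  python3 -m handwheel '[[0,0,-2,0,0,0],[0,0,-2,0,0,0],[0,0,0,0,0,0]]'; python3 st.py
```

```text
clock: 9.1
tool_pos: [538.8, -136.8, 111.9]
ee_rot: [1.0, -0.021, 0.0, 0.0]
force: [-0.5, 0.0, -5.3]
opening: 52.9
9.1 pos [ 538.78 -136.78  111.92] yaw -2.43 tilt [ 0.0006 -0.0001] F [-0.5  0.  -5.3] T [ 0.01  0.02 -0.03] op 52.9
clock: 9.4
tool_pos: [539.1, -136.9, 109.1]
ee_rot: [1.0, -0.021, 0.001, 0.0]
force: [-0.3, -0.6, -5.5]
opening: 52.8
9.4 pos [ 539.06 -136.87  109.1 ] yaw -2.44 tilt [ 0.001  -0.0008] F [-0.3 -0.6 -5.5] T [-0.02  0.04  0.04] op 52.8
```

```bash
python3 -m handwheel '[[0,0,-1,0,0,0],[0,0,0,0,0,0]]'; python3 st.py;  python3 -m handwheel '[[0,0,-1.5,0,0,0],[0,0,0,0,0,0]]'; python3 st.py
```

```text
clock: 9.6
tool_pos: [539.2, -137.0, 109.0]
ee_rot: [1.0, -0.021, 0.001, 0.001]
force: [0.7, 0.8, -4.0]
opening: 53.1
9.6 pos [ 539.23 -136.98  108.96] yaw -2.44 tilt [ 0.0014 -0.0014] F [ 0.7  0.8 -4. ] T [0.09 0.06 0.03] op 53.1
clock: 9.8
tool_pos: [539.4, -137.1, 109.1]
ee_rot: [1.0, -0.021, 0.001, 0.001]
force: [0.0, -0.1, -4.8]
opening: 52.8
9.8 pos [ 539.44 -137.11  109.06] yaw -2.45 tilt [ 0.0018 -0.0023] F [ 0.  -0.1 -4.8] T [0.08 0.02 0.03] op 52.8
```

```bash
python3 -m handwheel '[[0,0,-4,0,0,0]]'; python3 st.py; python3 -c "
from h import *
f=grab('side','s6');g=f['img'][:,:,::-1];cv2.imwrite('pics/s6c.png',cv2.resize(g[100:200,270:380],(660,600),interpolation=cv2.INTER_CUBIC))"
```

```text
clock: 9.9
tool_pos: [539.7, -137.3, 108.5]
ee_rot: [1.0, -0.022, 0.001, 0.002]
force: [-32.2, 4.5, 73.8]
opening: 52.8
9.9 pos [ 539.68 -137.33  108.54] yaw -2.47 tilt [ 0.0016 -0.0041] F [-32.2   4.5  73.8] T [1.39 7.28 0.1 ] op 52.8
```

View pics/s6c.png

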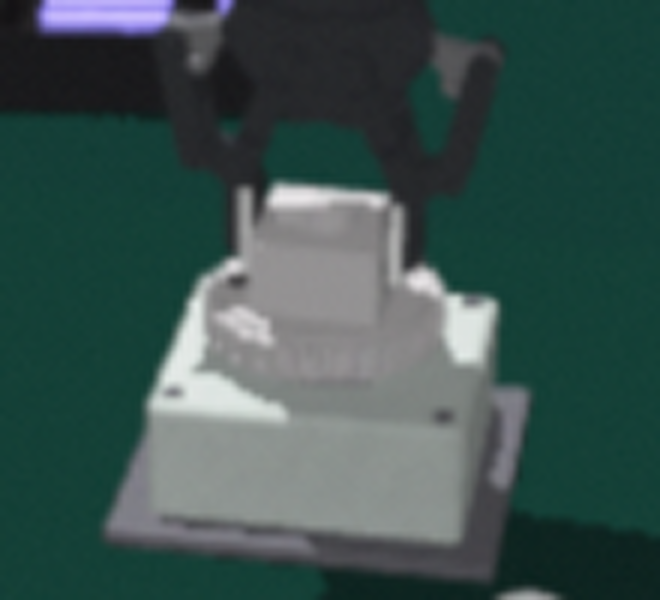

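Firm contact: it is seated at 108.5. I'll relieve the load with one row that holds still, then open.

```bash
python3 -m handwheel '[[0,0,0.5,0,0,0],[0,0,0,0,0,0]]'; python3 st.py; python3 -m handwheel '[[0,0,0,0,0,0],[0,0,0,0,0,0],[0,0,0,0,0,0],[0,0,0,0,0,0],[0,0,0,0,0,0]]' 1; python3 st.py
```

```text
clock: 10.15
tool_pos: [539.6, -136.9, 109.9]
ee_rot: [1.0, -0.021, 0.001, 0.002]
force: [-0.1, 0.2, -4.5]
opening: 52.8
10.15 pos [ 539.59 -136.91  109.94] yaw -2.45 tilt [ 0.002  -0.0047] F [-0.1  0.2 -4.5] T [ 0.06  0.13 -0.03] op 52.8
clock: 10.65
tool_pos: [541.1, -137.5, 109.7]
ee_rot: [1.0, -0.022, 0.003, 0.002]
force: [0.2, -0.1, 0.3]
opening: 85.4
10.65 pos [ 541.1  -137.47  109.69] yaw -2.47 tilt [ 0.0049 -0.0049] F [ 0.2 -0.1  0.3] T [-0.04 -0.02  0.07] op 85.4
```

```bash
python3 -m handwheel '[[-2,0,15,-0.3,0.3,0],[0,0,20,0,0,0],[0,0,30,0,0,0],[0,0,40,0,0,0],[0,0,20,0,0,0]]'; python3 -m handwheel '[[0,-30,20,0,0,0],[0,-30,0,0,0,0],[0,-30,0,0,0,0],[0,0,0,0,0,0],[0,0,0,0,0,0]]';python3 st.py; python3 - <<'E'
from h import *
f=grab('top','t7');w=grab('wrist','w7');s=grab('side','s7')
for n,f in (('top',f),('side',s)):
  P=xyz(f);d=np.hypot(P[...,0]-539.2,P[...,1]+137.3)
  for lo,hi in ((112,124),(82,92)):
    p=P[(d<65)&(P[...,2]>lo)&(P[...,2]<hi)]
    if len(p)<10: continue
    A=np.c_[p[:,:2],np.ones(len(p))]; c=np.linalg.lstsq(A,p[:,2],rcond=None)[0]
    print(n,lo,len(p),'z',np.median(p[:,2]).round(1),'slope',c[:2].round(3),'circ',cv2.minEnclosingCircle(p[:,:2].astype(np.float32)),cv2.minAreaRect(p[:,:2].astype(np.float32)))
  q=P[(np.hypot(P[...,0]-465.4,P[...,1]-169.4)<40)&(abs(P[...,2]-48)<3)];print('idler',q.mean(0).round(1))
g=s['img'][:,:,::-1];a=cv2.resize(g[100:200,270:380],(400,364),interpolation=cv2.INTER_CUBIC)
t=load('t7')['img'][:,:,::-1];b=cv2.resize(t[135:235,365:475],(400,364),interpolation=cv2.INTER_CUBIC)
cv2.imwrite('pics/c7.png',np.hstack([a,b]))
E
```

```text
clock: 11.15
tool_pos: [536.4, -136.9, 235.1]
ee_rot: [1.0, -0.021, -0.003, 0.004]
force: [0.3, -0.6, 0.3]
opening: 85.4
clock: 11.65
tool_pos: [538.3, -229.3, 261.3]
ee_rot: [1.0, -0.02, 0.001, 0.005]
force: [0.5, 0.8, -0.9]
opening: 85.4
11.65 pos [ 538.3  -229.33  261.26] yaw -2.3 tilt [ 0.0009 -0.0109] F [ 0.5  0.8 -0.9] T [ 0.07 -0.01 -0.01] op 85.4
top 112 436 z 118.1 slope [-0.001 -0.006] circ ((539.8568725585938, -139.15701293945312), 38.39470291137695) ((539.6827392578125, -138.4020233154297), (55.4505615234375, 55.18466567993164), 87.90352630615234)
top 82 608 z 85.7 slope [-0.005  0.004] circ ((539.2556762695312, -138.04661560058594), 50.30817413330078) ((539.47314453125, -138.07528686523438), (97.7457046508789, 98.25482177734375), 48.67609405517578)
idler [466.1 170.1  48.1]
side 112 242 z 117.0 slope [-0.001 -0.008] circ ((538.4159545898438, -136.0416717529297), 38.84843826293945) ((538.6512451171875, -137.41757202148438), (61.51383972167969, 54.56131362915039), 87.7840347290039)
side 82 348 z 85.2 slope [0.001 0.004] circ ((537.835693359375, -137.00721740722656), 52.277950286865234) ((537.5283813476562, -130.8165283203125), (98.54483795166016, 86.89834594726562), 8.536795616149902)
idler [465.4 171.4  47.7]
```

View pics/c7.png

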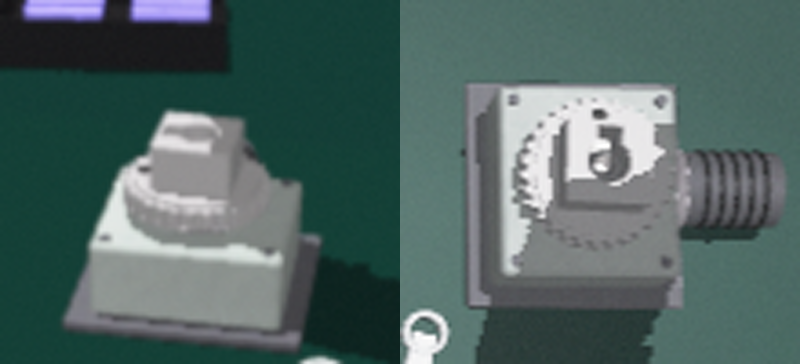

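View pics/s7.png

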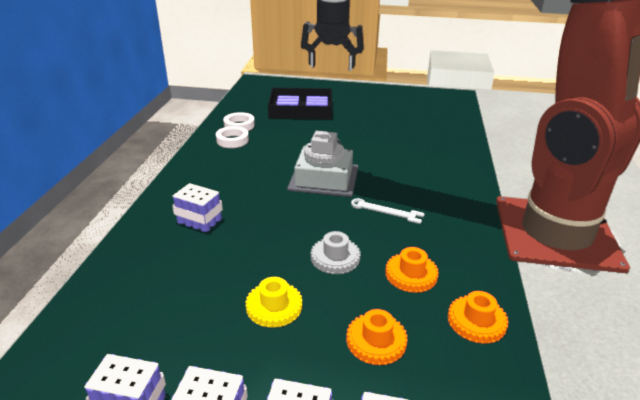

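The wheel sits level on the collar: hub top z 118 against 118 expected, disc top about 86, slope below 0.5°, centred within about 1 mm. Its keyway and dot point to the key's side. The idler (336,250) and pack (197,207) are where they were, and the gripper is clear. Handing in.

```bash
python3 -c "
from workcell import arm
print(arm.finish_job())"
```

```text
the job is handed in; nothing more can be done
None
```

The keyed wheel is on the drive shaft, seated on the collar with the key in its keyway, and I handed the job in at about 12 s of the 42 s allowed. I gripped it by the square hub, turned it about 53° to line up with the key, and lowered it in small steps without dropping it. I then opened the gripper and moved it clear.

My last checks, from the top and side cameras:

| Check | Result |
|---|---|
| Hub top height | 118.1 mm from the top camera and 117.0 mm from the side, against about 118 mm expected fully home |
| Flatness | slope under 0.5° |
| Centring on the shaft axis | within about 1 mm by the top camera |
| Hub angle | about -2°, against about -2.5° measured for the key |
| Idler wheel | about 1–2 mm from its start reading, within calibration error |
| Battery pack | no movement visible in the pictures (not measured) |

- **Press force:** to confirm the wheel had reached the collar, I pressed down once. The wrist force read about 74 N upward with 32 N sideways, under the 120 N wrist limit. It went back to normal straight after.
- **Side-camera disagreement:** two of its shape fits on the hub and disc were a few millimetres out because part of the wheel was hidden. Its heights and slopes agreed with the top camera.

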